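Roll a sample tube into a tube reader's slot, shade it and start the reading

TASK

A capped sample tube lies on the bed of the tube reader. Without picking it up, roll it along the bed with the fingertips (pushing its top sideways keeps it in hand) until it lies along the marked read line and has dropped into the slot there. Then push the amber light shade over it, fully home, and only then press the round read key right down and let it come up; leave the small things round the reader where they are.

Things in the scene. Friction and masses are not known exactly. Their poses are not given: they have to be found in the camera images.
- reader: Low white instrument, fixed, on low feet. Origin at bench height, under the read slot's line. Its x axis points away from the robot, along the slot; y to the left; z up. Flat grey bed 34 mm above the bench, x -50 to +40, y -142 to +118 mm, with a rib 6 mm high at its -y end. Behind the bed, x +40 to +92 mm, a console 56 mm high (display panel to 60 mm at y -10 to +90 mm).
- slot (a point): Middle of the read slot, at the height of the bed's top; axes as the reader's, 5 mm in front of its origin. The slot crosses the whole bed along x: 11 mm wide, 6 mm deep, dark at the bottom, with a thin black index line along either side: the marked read line.
- tube_mid (a point): Middle of the lying sample tube, on its axis; z runs from closed bottom to cap, x starts upward and turns as it rolls. 109 mm long, 15.6 mm thick, 14 g; cap (last 17 mm) 17.6 mm thick, toward the robot past the bed's edge. Starts 40 to 100 mm to the slot's -y side, within 0.1 rad. Axis 41.8 mm above the bench on the bed, 39.5 mm in the slot. Rolls easily; below 0.05 m/s it drops into the slot.
- shade (a joint): Travel of the sliding light shade in m: 0 fully open (parked to the +y side of the slot), 0.070 fully home over the slot; it may start up to 0.012. It slides along the reader's -y, stays where left and takes about 2 N.
- shade_wall (a point): Middle of the outer (+y) face of the shade's upright black end wall, the face to push toward -y; 47 mm above the bench. The wall is 86 mm long along x, its top 59 mm above the bench; fully home, this face is at reader y = +34 mm. From it an amber roof, 53 to 56 mm above the bench, reaches 66 mm toward -y and passes over the tube.
- read_key (a joint): Read key, a round spring button: 0 up, 0.006 m fully down, about 5 N. It comes up by itself.
- read_key_top (a point): Middle of the top of the read key, a black button 26 mm across on top of the console, on its -y part. It is pressed straight down.
- objective_case: Upright round case, 38 mm across, 63 mm high, loose beyond the reader; leave it. Origin at its underside.
- coverslips_2: Small box, 33 x 33 x 16 mm, loose at the right edge of the bench; leave it. Origin at its underside.
- oil_a: Small bottle, 32 mm across, 68 mm high, loose to the left of the reader; leave it. Origin at its underside.
- dust_cap: Round cap, 34 mm across, 20 mm high, loose to the right of the reader; leave it. Origin at its underside.

How it is judged:
By the outcome, as a careful person would: the job done as asked, in the order asked, and still so for the second after the job is handed in, with the robot touching nothing.
It also fails if it takes over 64 s, if anything falls off the work surface, if the arm or the gripper's body presses on something with over 40 N, if the wrist force passes 120 N, or if a joint passes its speed limit or range.

ROBOT

A 6-joint arm with a two-finger parallel gripper is mounted at the origin on the work surface; the furniture and walls round the work are solid. World frame = base frame: x ahead of the robot, y to its left, z up, the work surface at z = 0. Lengths are in mm, angles in rad, forces in N, time in s.
With the tool pointing down it reaches from about 275 to 1000 mm from the base axis. Payload 8.4 kg.
Tool frame: the origin (TCP) lies at the very end of the fingers, on their centre line; the grasp point (between the pads) lies r.hold_point_z behind it (r.hold_point_z is the distance from the TCP to the grasp point, in mm); x points along the fingers, z is the direction in which the jaws open and shut, and the axes are right-handed (so a half turn about x gives the same grasp; the last joint's range is limited). The gripper opens to 85 mm and grips with 20 to 120 N. Pads are 22 mm wide; open, the fingers measure 114 mm over their backs; the gripper's body (76 mm by 85 mm) begins 54 mm behind the grasp point. The pads swing forward as they close: fully open they stand 13 mm farther back than shut.
Start: joints at [-1.157, 0.353, 1.633, -0, 1.155, -0.002], TCP at [252.45, -571.749, 231.281] pointing down, gripper open.
Joint ranges: [-2.63, 2.63], [-0.92, 2.1], [0.06, 2.66], [-1.3, 4.44], [0, 2.69], [-3.02, 3.02]. Speed limits (rad/s): [2.22, 2.22, 2.79, 3.14, 3.14, 3.14].

INTERFACE

Orientations are given as [roll, pitch, yaw] about the fixed x, y, z axes, in that order (R = Rz(yaw) Ry(pitch) Rx(roll)).
In Python, from rig import r gives the robot as it stands.
- The arm moves only by the tool jog_arm, never from a script. Its argument "series" is a list of rows, each a list of 7 numbers: the turn, a rotation vector about the tool's x, y, z in degrees, then the shift along the tool's x, y, z in cm, then the opening, from 0 (shut) to 1 (fully open). In form: [[wx, wy, wz, tx, ty, tz, fingers], ...]. A call has 1 to 20 rows; each row shifts and turns the commanded pose from where the row before left it, along the tool's axes as they then stand; what a row does not reach is not made up. A row lasts 1/10 s, in which the tool goes at most 50 mm and 8.59 degrees, less where a joint would pass 70% of its speed; a pose out of reach is approached as far as the arm can. A call with a gripper value outside its range is refused whole. The fingers move at their own pace and stop on an object; "force" is the grip in N (left out, the last holds). Time passes only in rows, so rows that do not move let the fingers close. It gives the time, the measured TCP pose, the force and the opening at its end, in the units of the state.
- r.sense(): the state, without advancing time (a new reading comes with each control period).
- r.grab_frame(name): name is "scene" or "top" or "wrist"; returns (picture, depth): 420x560x3 uint8, red, green, blue; 420x560 float32, mm along the optical axis (not along the pixel's ray), 0 where there is no reading.
- r.get_calibration(name): a dict with "mtx" (3x3 intrinsics, pixels), "position" and "rotation" of the camera in the world; the wrist camera has in their place "mount" (4x4, takes a point from camera to tool coordinates, whose origin is the TCP and whose axes are the tool frame's). Camera axes: x right, y down, z forward; pixel columns grow to the right and rows downward; lengths in mm; the calibration is good to about 2 mm. The wrist camera is an equidistant fisheye: a pixel r from the principal point sees the ray r / f radians off the axis. A picture is of the moment at which its call begins: read the wrist's pose just before it. get_calibration takes no time and is no camera call.
- r.sign_off(): hands the job in, once; it reports no verdict.
The state is a dict: "clock": time; "qpos": joint angles; "qvel": joint speeds; "joint_efforts": joint torques, N m; "eef_pos": TCP position; "tcp_rot": TCP orientation; "contact_force": force on the tool from outside, world axes, zero at the start; "wrist_torque": the same for the moment, N m; "opening": opening from 0.0 (shut) to 1.0 (fully open).
Only numpy, scipy, OpenCV 4.12 (cv2) and the standard library are available. Lean on these libraries where they do the work, as an engineer would, in place of code of your own. Each camera call takes 0.05 s, during which the arm holds its last target.

## Working session

There is one attempt and no reset: what is moved stays moved. The work goes in short steps, Python scripts to look and compute and a tool call to move; the robot and the scene stay as the last step left them, time stands still between calls to the robot, and variables do not carry over. Pictures are saved under pics/ and viewed, and the job is handed in when it is done.

Besides the shell and the picture viewer there is one more tool, called as name(argument=value, ...) on one line, values as JSON. jog_arm: Moves the arm, as the interface text tells. Its arguments: {"type":"object","properties":{"series":{"type":"array"},"force":{"type":"number"}},"required":["series"]}

```bash
mkdir -p pics; ls
python3 - <<'E'
from rig import r
import cv2,json,numpy as np
s=r.sense();print(s)
print(r.hold_point_z)
for n in ("scene","top"):
    p,d=r.grab_frame(n);cv2.imwrite(f"pics/{n}0.png",p[:,:,::-1]);np.save(f"pics/{n}0d.npy",d);np.save(f"pics/{n}0p.npy",p);print(n,r.get_calibration(n))
print(r.get_calibration("wrist"))
E
```

```text
pics
{'clock': 0.0, 'qpos': array([-1.15744746e+00,  3.53655039e-01,  1.63413586e+00, -3.44595939e-06,
        1.15521008e+00, -2.40761970e-03]), 'qvel': array([ 8.00488160e-04, -1.15413401e-03, -1.05453788e-03,  3.22221018e-05,
       -2.51209153e-03, -6.16942244e-06]), 'joint_efforts': array([-1.01675487e-03, -6.05251622e+01, -3.42067623e+01, -1.38061189e-06,
        9.37240839e-03, -6.72412227e-06]), 'eef_pos': array([ 252.22770617, -571.31867182,  230.55664315]), 'tcp_rot': array([3.14142221, 1.569388  , 1.98638376]), 'contact_force': array([0.53683098, 0.22098016, 0.03479279]), 'wrist_torque': array([-0.02630547, -0.01909613, -0.01937522]), 'opening': 0.9974126908539374}
18.700000000000003
scene {'mtx': array([[391.59312114,   0.        , 279.13979703],
       [  0.        , 391.59312114, 205.23874912],
       [  0.        ,   0.        ,   1.        ]]), 'position': array([ 544.98844757, -708.43716305,  538.16469505]), 'rotation': array([-2.14104588,  0.00359968, -0.06474638])}
top {'mtx': array([[498.37817195,   0.        , 274.77376195],
       [  0.        , 498.37817195, 198.94919723],
       [  0.        ,   0.        ,   1.        ]]), 'position': array([ 349.34346752,   25.70982454, 1384.98420385]), 'rotation': array([-2.94938517, -0.01395951, -1.55828599])}
{'mtx': array([[325.1922621 ,   0.        , 287.47796816],
       [  0.        , 325.1922621 , 207.11396027],
       [  0.        ,   0.        ,   1.        ]]), 'mount': array([[-5.15351969e-05, -2.60727797e-01,  9.65412354e-01,
        -1.42837279e+02],
       [ 2.17914723e-03, -9.65410092e-01, -2.60727069e-01,
         6.66951736e+01],
       [ 9.99997624e-01,  2.09033903e-03,  6.17916854e-04,
         9.16077904e-01],
       [ 0.00000000e+00,  0.00000000e+00,  0.00000000e+00,
         1.00000000e+00]])}
```

View pics/scene0.png

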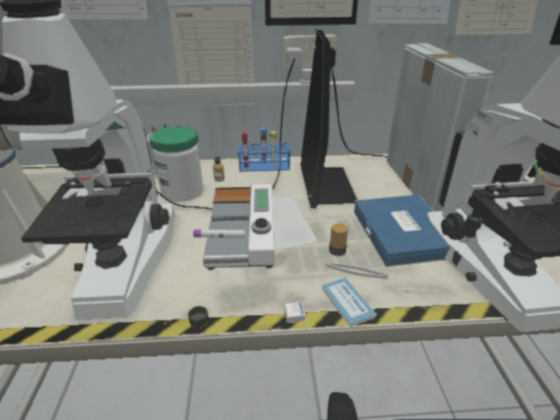

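View pics/top0.png

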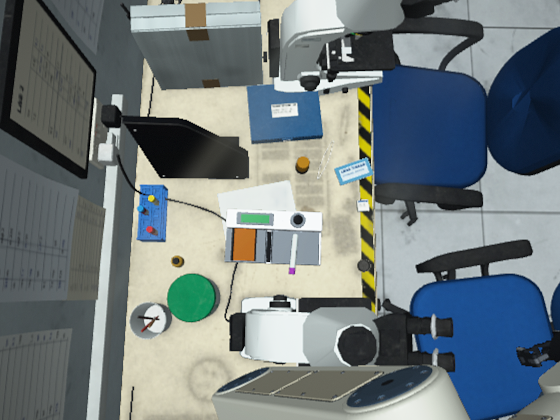

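The scene view shows the reader at about px (240,225). The tube, with its purple cap at (198,233), lies on the bed. In the top view the reader covers columns 222–322 and rows 210–265, the tube is at (294,250), the amber shade at (243,245) and the key at (298,220).

```bash
cat > h.py <<'E'
import numpy as np,cv2
from scipy.spatial.transform import Rotation as R
from rig import r
def pose(cal): return R.from_euler('xyz',cal['rotation']).as_matrix(),np.array(cal['position'])
def cloud(n,d):
    c=r.get_calibration(n);K=c['mtx'];Rm,t=pose(c)
    v,u=np.mgrid[:d.shape[0],:d.shape[1]]
    P=np.stack([(u-K[0,2])/K[0,0]*d,(v-K[1,2])/K[1,1]*d,d],-1)
    return P@Rm.T+t
def proj(n,p):
    c=r.get_calibration(n);Rm,t=pose(c);q=(np.atleast_2d(p)-t)@Rm;K=c['mtx']
    return np.stack([q[:,0]/q[:,2]*K[0,0]+K[0,2],q[:,1]/q[:,2]*K[1,1]+K[1,2]],-1)
E
python3 - <<'E'
from h import *
d=np.load('pics/top0d.npy');p=np.load('pics/top0p.npy');W=cloud('top',d)
for u,v in [(294,250),(292,270),(295,236),(298,219),(243,245),(310,250),(280,250),(268,245),(225,262),(320,262),(225,212),(320,212),(340,240),(303,164),(178,261),(364,265),(362,205),(192,297),(270,300),(300,310),(250,340),(350,345),(400,335)]:
    print(u,v,W[v,u].round(0))
cv2.imwrite('pics/topc.png',cv2.resize(p[195:285,205:335,::-1],None,fx=6,fy=6,interpolation=cv2.INTER_CUBIC))
d=np.load('pics/scene0d.npy');p=np.load('pics/scene0p.npy');W=cloud('scene',d)
cv2.imwrite('pics/scenec.png',cv2.resize(p[175:275,180:310,::-1],None,fx=6,fy=6,interpolation=cv2.INTER_CUBIC))
for u,v in [(199,233),(225,234),(262,225),(240,248),(230,196),(110,200),(110,250),(150,230),(170,210),(130,290)]: print(u,v,W[v,u].round(0))
E
```

```text
294 250 [471. -43.  52.]
292 270 [418. -38.  48.]
295 236 [509. -46.  47.]
298 219 [550. -52.  80.]
243 245 [482.  94.  54.]
310 250 [473. -87.  30.]
280 250 [472.  -6.  30.]
268 245 [486.  27.  27.]
225 262 [440. 145.   1.]
320 262 [ 441. -115.   30.]
225 212 [580. 149.  -0.]
320 212 [ 574. -113.   54.]
340 240 [ 505. -174.    0.]
303 164 [705. -66.  65.]
178 261 [437. 264.  56.]
364 265 [ 436. -239.    4.]
362 205 [ 603. -235.   12.]
192 297 [345. 207. 163.]
270 300 [339.  19.  38.]
300 310 [318. -51. 186.]
250 340 [255.  63. 267.]
350 345 [ 267. -119.  485.]
400 335 [ 281. -222.  426.]
199 233 [418. -40.  47.]
225 234 [473. -48.  47.]
262 225 [ 545. -708.  538.]
240 248 [504. -81.  35.]
230 196 [478.  89.  57.]
110 200 [ 289. -117.  182.]
110 250 [ 263. -114.   71.]
150 230 [317. -32.  54.]
170 210 [339.  67.  38.]
130 290 [ 313. -191.   40.]
```

View pics/topc.png

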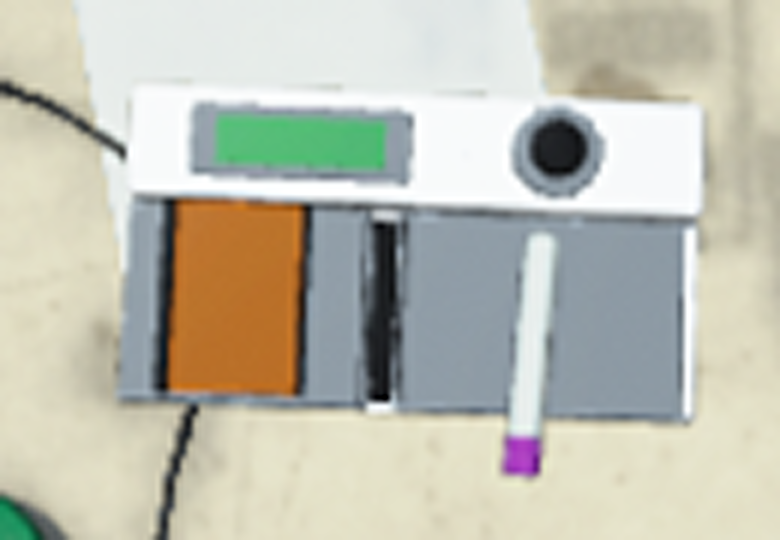

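View pics/scenec.png

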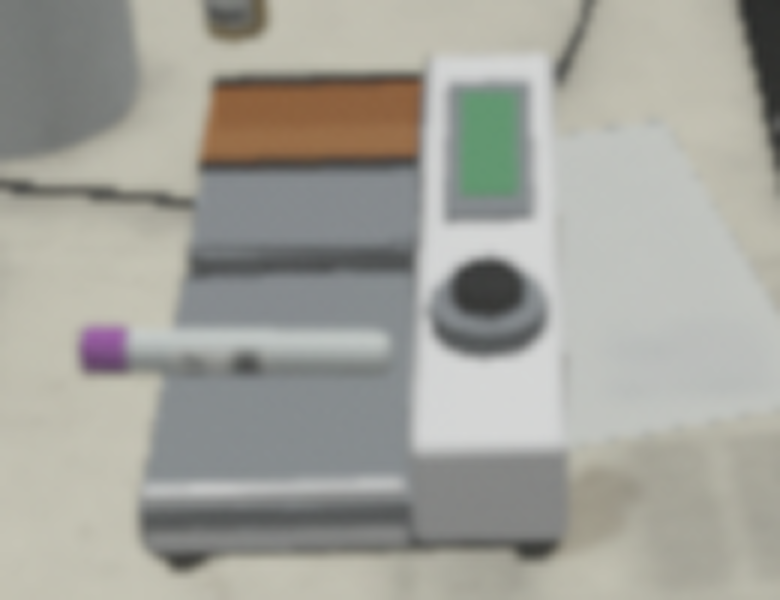

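```bash
cat > fit.py <<'E'
from h import *
from scipy.optimize import least_squares
def px(l,o): return (np.array(l,float)+.5)/6-.5+np.array(o)
T=[((131,85),(92,118,56)),((704,103),(92,-142,56)),((699,216),(40,-142,56)),((131,193),(40,118,56)),((386,222),(40,0,30)),((381,401),(-50,0,30)),((120,402),(-50,118,34)),((690,421),(-50,-142,40))]
S=[((430,57),(40,118,56)),((549,53),(92,118,56)),((566,450),(92,-142,56)),((413,450),(40,-142,56)),((145,482),(-50,-142,40))]
def w(P,L): 
    c,s=np.cos(P[2]),np.sin(P[2]);L=np.array(L,float)
    return np.stack([P[0]+c*L[:,0]-s*L[:,1],P[1]+s*L[:,0]+c*L[:,1],L[:,2]],-1)
def res(P,which):
    o=[]
    if 't' in which:o.append(proj('top',w(P,[b for a,b in T]))-px([a for a,b in T],(205,195)))
    if 's' in which:o.append(proj('scene',w(P,[b for a,b in S]))-px([a for a,b in S],(180,175)))
    return np.concatenate(o).ravel()
if __name__=='__main__':
    for k in ('t','s','ts'):
        f=least_squares(res,[480,0,0],args=(k,),loss='soft_l1');print(k,f.x.round(3));print(res(f.x,k).reshape(-1,2).round(2).tolist())
    P=f.x
    def ray(n,u,z):
        c=r.get_calibration(n);Rm,t=pose(c);K=c['mtx'];d=Rm@np.array([(u[0]-K[0,2])/K[0,0],(u[1]-K[1,2])/K[1,1],1]);return t+d*(z-t[2])/d[2]
    def loc(q):
        c,s=np.cos(P[2]),np.sin(P[2]);x,y=q[0]-P[0],q[1]-P[1];return np.array([c*x+s*y,-s*x+c*y,q[2]]).round(1)
    for n,o,u,z,nm in [('top',(205,195),(542,234),42,'tip'),('top',(205,195),(522,475),42,'cap'),('top',(205,195),(559,147),65,'key'),('top',(205,195),(163,292),57,'wall'),('top',(205,195),(303,292),55,'roofedge'),
      ('scene',(180,175),(390,345),42,'tip'),('scene',(180,175),(80,348),42,'cap'),('scene',(180,175),(490,283),65,'key'),('scene',(180,175),(315,78),59,'walltop'),('scene',(180,175),(312,163),54,'roofedge')]:
        q=ray(n,px([u],o)[0],z);print(n,nm,q.round(1),loc(q))
E
python3 fit.py
```

```text
t [ 4.86297e+02  2.55410e+01 -2.20000e-02]
[[-0.27, -0.58], [0.28, -0.12], [0.8, 0.12], [-1.29, 0.49], [0.13, -1.51], [-0.25, 1.73], [-0.55, -0.08], [1.13, 0.02]]
s [ 4.85354e+02  3.02940e+01 -2.60000e-02]
[[-0.2, -0.57], [0.78, -0.37], [1.04, -0.77], [-0.26, -0.04], [-1.33, 2.28]]
ts [ 4.85847e+02  2.66930e+01 -2.20000e-02]
[[-0.67, -0.46], [-0.12, 0.07], [0.39, 0.32], [-1.71, 0.62], [-0.28, -1.35], [-0.69, 1.89], [-0.99, 0.05], [0.69, 0.22], [-0.17, 0.11], [0.87, 0.27], [1.66, 0.27], [0.26, 1.07], [-1.01, 3.52]]
top tip [516.1 -45.6  42. ] [ 31.9 -71.6  42. ]
top cap [408.3 -37.2  42. ] [-76.1 -65.6  42. ]
top key [552.4 -51.7  65. ] [ 68.3 -76.9  65. ]
top wall [486.  123.6  57. ] [-2.  96.9 57. ]
top roofedge [487.1  61.5  55. ] [ 0.4 34.8 55. ]
scene tip [513.3 -36.4  42. ] [ 28.9 -62.5  42. ]
scene cap [404.  -30.6  42. ] [-80.5 -59.1  42. ]
scene key [549.4 -33.5  65. ] [ 64.9 -58.8  65. ]
scene walltop [482.2 125.   59. ] [-5.8 98.2 59. ]
scene roofedge [482.8  67.8  54. ] [-4. 41. 54.]
```

Run:
```python
from h import *
print(r.sense()['tcp_rot'])
p,d=r.grab_frame('wrist');cv2.imwrite('pics/w0.png',p[:,:,::-1])
p=np.load('pics/top0p.npy');d=np.load('pics/top0d.npy');W=cloud('top',d)
cv2.imwrite('pics/topbot.png',cv2.resize(p[260:420,120:480,::-1],None,fx=2.2,fy=2.2))
for n in('top','scene'):
    W=cloud(n,np.load(f'pics/{n}0d.npy'))
    print(n)
    for x in range(-50,420,40):
        row=[]
        for y in range(-400,320,40):
            m=(abs(W[...,0]-x)<20)&(abs(W[...,1]-y)<20)
            row.append(int(W[...,2][m].max()) if m.any() else -1)
        print(x,row)
```

```text
[3.1342671  1.5696169  1.97926755]
top
-50 [-1, -1, -1, -1, -1, -1, -1, -1, -1, -1, -1, -1, -1, -1, -1, -1, -1, -1]
-10 [-1, -1, -1, -1, -1, -1, -1, -1, -1, -1, -1, -1, -1, -1, -1, -1, -1, -1]
30 [-1, -1, -1, -1, -1, -1, -1, -1, -1, -1, -1, -1, -1, -1, 5, 7, 4, 11]
70 [-1, -1, -1, -1, -1, -1, -1, -1, -1, -1, -1, -1, -1, -1, 7, 7, 5, 5]
110 [-1, -1, -1, -1, -1, -1, -1, -1, -1, -1, -1, -1, 413, 387, 9, 6, 6, 7]
150 [-1, -1, -1, -1, -1, -1, -1, -1, -1, 0, 3, 596, 518, 413, 5, 8, 6, 7]
190 [-1, 727, 751, 730, -1, -1, -1, -1, 188, 769, 746, 641, 524, 332, 5, 8, 5, 6]
230 [661, 727, 749, 463, 438, 849, 885, 890, 888, 858, 751, 313, 275, 229, 6, 7, 7, 6]
270 [609, -1, 461, 457, 439, 432, 880, 890, 887, 384, 325, 315, 277, 231, 9, 164, 161, 119]
310 [-1, -1, 462, 464, 441, 431, 493, 493, 468, 375, 325, 313, 275, 230, 169, 170, 169, 170]
350 [-1, -1, -1, 6, 7, 186, 186, 187, 187, 193, 97, 1384, 44, 20, 168, 171, 171, 168]
390 [-1, -1, -1, 5, 9, 8, 9, 6, 9, 51, 7, 9, 7, 15, 169, 170, 169, 158]
scene
-50 [-1, -1, -1, -1, -1, -1, -1, -1, -1, -1, -1, -742, -741, -739, -743, -743, 2, 2]
-10 [-1, -
[... 260 characters left out ...]
1, -1, -1, 2, 3, 2, 3, 3, 23, 292, 270, -740, -742, -742, -741, -740, -742, -745]
150 [-1, -1, -1, 2, 4, 3, 3, 3, 426, 423, 3, -742, -741, -740, -744, -742, -743, -747]
190 [-1, -1, -1, 3, 3, 183, 183, 186, 485, 425, -1, -742, -743, -743, -744, -742, -741, -746]
230 [-1, -1, -1, 3, 381, 360, 491, 491, 195, 195, -745, -742, -742, -743, -743, -743, -742, -747]
270 [-1, -1, -1, 420, 400, 427, 491, 490, 246, 280, 235, -743, -742, -741, 1, 165, 164, 115]
310 [-1, -1, 458, 456, 433, 428, 491, 490, 432, 323, 321, 310, 261, 227, 166, 166, 167, 166]
350 [-1, -1, -1, 2, 3, 183, 182, 183, 186, 192, 94, 75, 40, 20, 166, 166, 166, 166]
390 [-1, -1, -1, 3, 3, 3, 3, 3, 2, 51, 3, 3, 2, 10, 166, 166, 167, 2]
```

View pics/w0.png

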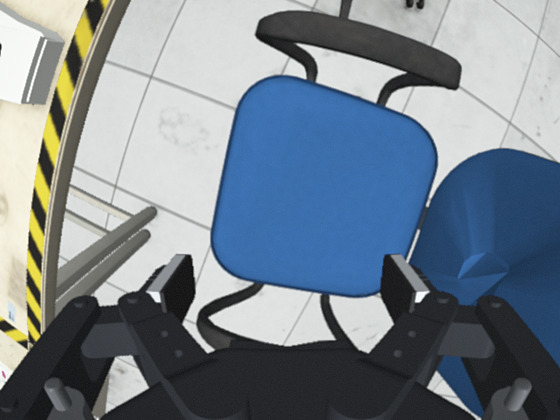

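View pics/topbot.png

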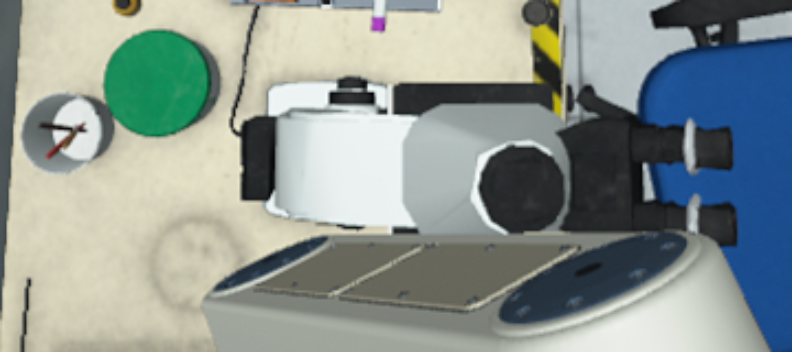

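jog_arm(series=[[5,0,0,-1,2,0,1],[5,0,0,-1,4,0,1],[5,0,0,-1,4,0,1],[5,0,0,0,4,0,1],[5,0,0,0,4,0,1],[0,0,0,0,2,-2,0.6],[0,0,0,0,0,-4,0.6],[0,0,0,0,0,-4,0.6],[0,0,0,0,0,-4,0.6],[0,0,0,0,0,-4,0.6],[0,0,0,0,0,-4,0.6],[0,0,0,0,0,-4,0.6],[0,0,0,0,0,-4,0.6],[0,0,0,0,0,-4,0.6],[0,0,0,0,0,-4,0.6],[0,0,0,0,0,-4,0.6],[0,0,0,0,0,-3,0.6],[0,0,0,0,0,0,0.6]])

```text
clock: 1.95
eef_pos: [455.7, -80.0, 261.2]
tcp_rot: [-2.832, 1.57, 1.863]
contact_force: [0.1, -0.9, 0.3]
opening: 0.601
```

```bash
cat >> h.py <<'E'
def toolR(): 
    s=r.sense();return R.from_euler('xyz',s['tcp_rot']).as_matrix(),np.array(s['eef_pos']),s
def wproj(p,Rt,t):
    c=r.get_calibration('wrist');M=c['mount'];K=c['mtx'];q=(np.atleast_2d(p)-t)@Rt
    q=(q-M[:3,3])@M[:3,:3];rho=np.hypot(q[:,0],q[:,1]);th=np.arctan2(rho,q[:,2])
    return np.stack([K[0,0]*th*q[:,0]/rho+K[0,2],K[1,1]*th*q[:,1]/rho+K[1,2]],-1)
def wray(u,z,Rt,t):
    c=r.get_calibration('wrist');M=c['mount'];K=c['mtx'];u=np.atleast_2d(u)
    x=(u[:,0]-K[0,2])/K[0,0];y=(u[:,1]-K[1,2])/K[1,1];th=np.hypot(x,y)
    d=np.stack([np.sin(th)*x/th,np.sin(th)*y/th,np.cos(th)],-1)@M[:3,:3].T@Rt.T
    o=Rt@M[:3,3]+t;return o+d*((z-o[2])/d[:,2])[:,None]
E
python3 - <<'E'
from h import *
Rt,t,s=toolR();print(s['clock'],t.round(1),s['tcp_rot'],s['qpos'].round(3),s['contact_force'].round(1),s['opening'])
p,d=r.grab_frame('wrist');cv2.imwrite('pics/w1.png',p[:,:,::-1]);np.savez('pics/w1.npz',p=p,R=Rt,t=t,d=d)
p,d=r.grab_frame('scene');cv2.imwrite('pics/s1.png',p[:,:,::-1])
E
```

```text
1.95 [455.7 -80.  261.2] [-2.83155319  1.5697286   1.86323327] [-1.780e-01  6.400e-02  1.931e+00  1.000e-03  1.147e+00  1.410e+00] [ 0.1 -0.9  0.3] 0.6011022468645336
```

View pics/w1.png

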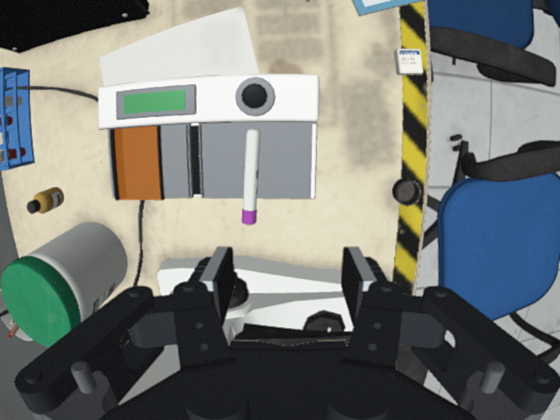

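View pics/s1.png

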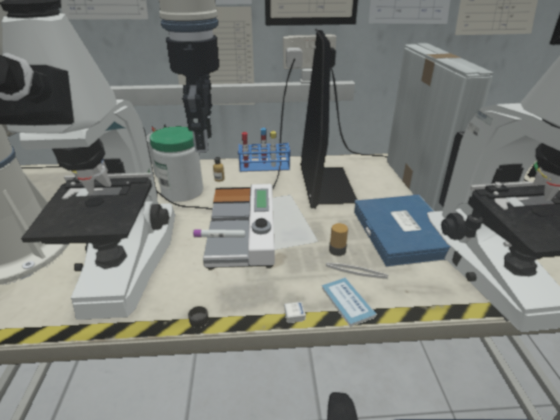

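Run:
```python
from h import *
p=np.load('pics/w1.npz')['p']
cv2.imwrite('pics/w1c.png',cv2.resize(p[65:230,90:330,::-1],None,fx=3.3333,fy=3.3333,interpolation=cv2.INTER_CUBIC))
```

```text
(no output)
```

View pics/w1c.png

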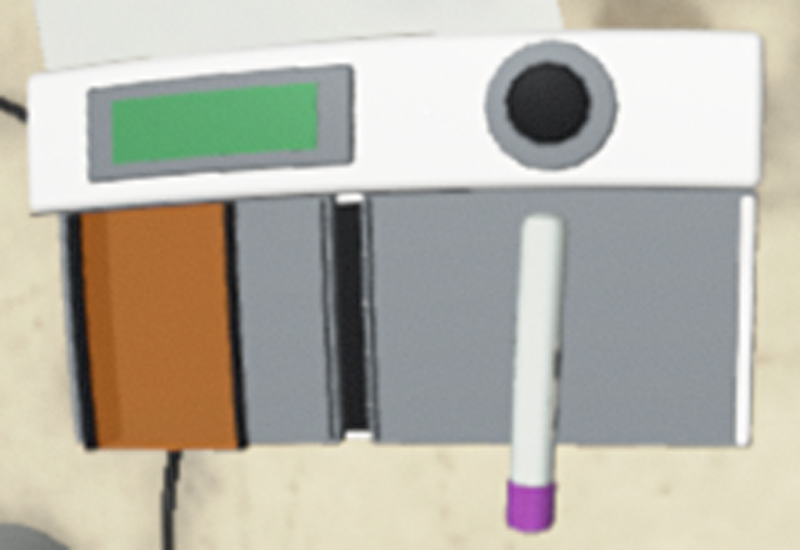

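```bash
cat > fitw.py <<'E'
from h import *
from scipy.optimize import least_squares
from fit import w
def px(a): return (np.atleast_2d(np.array(a,float))+.5)*.3-.5+np.array((90,65))
L=[((31,212),(40,118,56)),((760,190),(40,-142,56)),((760,33),(92,-142,56)),((31,75),(92,118,56)),((356,432),(-50,0,31)),((350,207),(38,0,31)),((750,443),(-50,-142,38)),((80,447),(-50,118,34))]
z=np.load('pics/w1.npz');Rt,t=z['R'],z['t']
f=least_squares(lambda P:(wproj(w(P,[b for a,b in L]),Rt,t)-px([a for a,b in L])).ravel(),[485,26,0],loss='soft_l1')
P=f.x;print(P.round(4),(f.fun.reshape(-1,2)).round(2).tolist())
c,s=np.cos(P[2]),np.sin(P[2])
def loc(q): x,y=q[0]-P[0],q[1]-P[1];return np.array([c*x+s*y,-s*x+c*y,q[2]]).round(1)
for nm,a,zz in [('tip',(543,215),42),('cap',(529,530),42),('tipbase',(541,330),42),('key',(548,102),75),('key',(548,102),65),('ring',(551,104),58),('slotf',(356,432),34),('slotr',(350,207),34),('wallout_mid',(77,330),59),('roofedge',(235,330),54),('keyL',(506,102),75),('keyR',(591,102),75)]:
    q=wray(px(a),zz,Rt,t)[0];print(nm,q.round(1),loc(q))
E
python3 fitw.py
```

```text
[ 4.854096e+02  2.851320e+01 -2.290000e-02] [[-1.41, 1.34], [0.86, -0.04], [1.41, -1.03], [-2.33, -0.33], [0.43, 3.42], [-0.67, -2.27], [0.6, 2.22], [-1.5, -0.53]]
tip [514.9 -42.6  42. ] [ 31.1 -70.5  42. ]
cap [405.4 -33.6  42. ] [-78.5 -63.9  42. ]
tipbase [476.1 -40.8  42. ] [ -7.7 -69.5  42. ]
key [550.  -48.5  75. ] [ 66.4 -75.5  75. ]
key [550.9 -47.5  65. ] [ 67.2 -74.5  65. ]
ring [550.8 -47.7  58. ] [ 67.1 -74.7  58. ]
slotf [440.3  29.   34. ] [-45.1  -0.6  34. ]
slotr [520.7  26.1  34. ] [35.3 -1.6 34. ]
wallout_mid [485.7 125.4  59. ] [-1.9 96.9 59. ]
roofedge [481.7  64.4  54. ] [-4.6 35.8 54. ]
keyL [550.6 -35.8  75. ] [ 66.6 -62.8  75. ]
keyR [549.6 -61.4  75. ] [ 66.2 -88.5  75. ]
```

```bash
cat >> h.py <<'E'
def togo(p,yaw,say=True):
    "tool down, tool y along world +x rotated by yaw"
    Rt,t,s=toolR();c,sn=np.cos(yaw),np.sin(yaw)
    G=np.array([[0,0,-1],[c,sn,0],[sn,-c,0]],float).T
    rv=np.degrees(R.from_matrix(Rt.T@G).as_rotvec());sh=Rt.T@(np.array(p)-t)/10
    print('clk',s['clock'],'tcp',t.round(1),'F',s['contact_force'].round(1),'op',round(s['opening'],3),'turn',rv.round(2),'shift(cur tool,cm)',sh.round(2),'world mm',(np.array(p)-t).round(1),'shift(goal)',(G.T@(np.array(p)-t)/10).round(2))
E
python3 -c "
from h import *
togo([464,-39,100],-.075)"
```

```text
clk 2.05 tcp [456.1 -82.5 261.3] F [-0.6 -0.1 -0.3] op 0.6 turn [3.23 0.02 0.  ] shift(cur tool,cm) [16.13  0.71 -4.37] world mm [   7.9   43.5 -161.3] shift(goal) [16.13  0.46 -4.4 ]
```

jog_arm(series=[[3.2,0,0,0,0.5,-2.2,0.5],[0,0,0,0,0,-2.2,0.5],[0,0,0,4,0,0,0.5],[0,0,0,4,0,0,0.5],[0,0,0,4,0,0,0.5],[0,0,0,4,0,0,0.5],[0,0,0,1,0,0,0.5],[0,0,0,0,0,0,0.5],[0,0,0,0,0,0,0.5]])

```text
clock: 2.95
eef_pos: [464.3, -39.7, 92.5]
tcp_rot: [1.511, 1.569, -0.137]
contact_force: [1.1, -0.9, -0.2]
opening: 0.497
```

Run:
```python
from h import *
togo([464,-39,40],-.075)
Rt,t,s=toolR()
p,d=r.grab_frame('wrist');cv2.imwrite('pics/w2.png',p[:,:,::-1]);np.savez('pics/w2.npz',p=p,R=Rt,t=t,d=d)
p,d=r.grab_frame('scene');cv2.imwrite('pics/s2.png',cv2.resize(p[100:300,100:330,::-1],None,fx=3,fy=3))
```

```text
clk 2.95 tcp [464.3 -39.7  92.5] F [ 1.1 -0.9 -0.2] op 0.497 turn [-0.12  0.   -0.08] shift(cur tool,cm) [ 5.25 -0.05 -0.07] world mm [ -0.3   0.7 -52.5] shift(goal) [ 5.25 -0.04 -0.07]
```

View pics/w2.png

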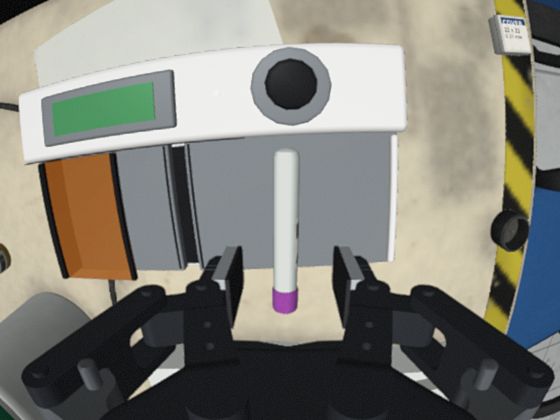

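View pics/s2.png

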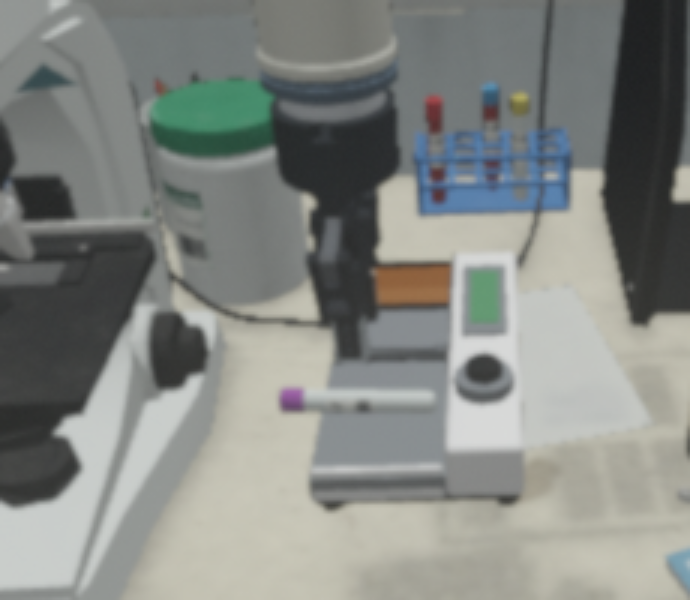

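jog_arm(series=[[0,0,0,2,0,0,0.5],[0,0,0,1.6,0,0,0.5],[0,0,0,1.0,0,0,0.5],[0,0,0,0.6,0,0,0.5],[0,0,0,0,0,0,0.4],[0,0,0,0,0,0,0.35],[0,0,0,0,0,0,0.3],[0,0,0,0,0,0,0.3],[0,0,0,0,0,0,0.3]], force=20)

```text
clock: 3.95
eef_pos: [463.5, -39.1, 39.6]
tcp_rot: [1.541, 1.57, -0.106]
contact_force: [-0.7, 0.4, -0.8]
opening: 0.296
```

Run:
```python
from h import *
togo([464,-39,40],-.075)
Rt,t,s=toolR()
p,d=r.grab_frame('wrist');cv2.imwrite('pics/w3.png',p[:,:,::-1])
p,d=r.grab_frame('scene');cv2.imwrite('pics/s3.png',cv2.resize(p[160:280,170:300,::-1],None,fx=5,fy=5))
```

```text
clk 3.95 tcp [463.5 -39.1  39.6] F [-0.7  0.4 -0.8] op 0.296 turn [-0.07  0.   -0.03] shift(cur tool,cm) [-0.04  0.05 -0.01] world mm [0.5 0.1 0.4] shift(goal) [-0.04  0.05 -0.01]
```

View pics/w3.png

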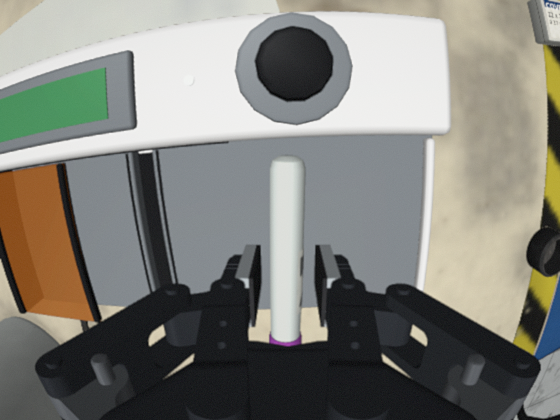

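View pics/s3.png

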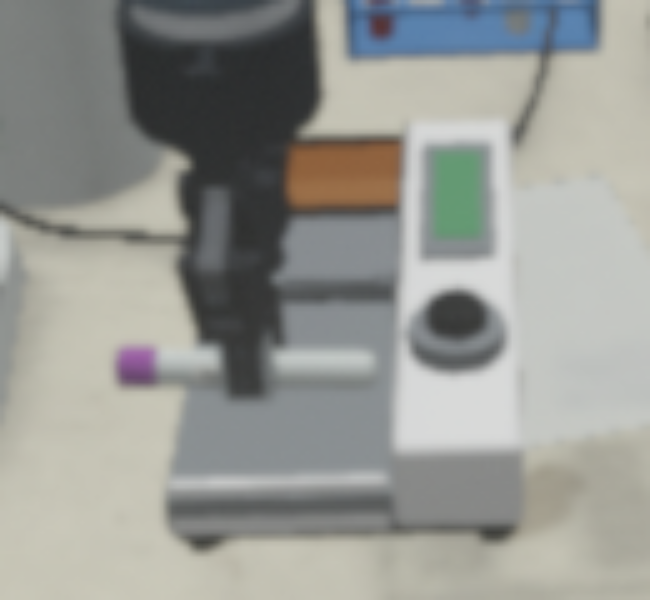

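jog_arm(series=[[0,0,0,0.2,0,0,0.3],[0,0,0,0,0,-0.1,0.3],[0,0,0,0,0,-0.2,0.3],[-0.2,0,0,0,0,-0.25,0.3],[-0.2,0,0,0,0,-0.25,0.3],[-0.2,0,0,0,0,-0.25,0.3],[-0.2,0,0,0,0,-0.25,0.3],[-0.2,0,0,0,0,-0.25,0.3],[-0.2,0,0,0,0,-0.25,0.3],[-0.2,0,0,0,0,-0.25,0.3],[-0.2,0,0,0,0,-0.25,0.3],[-0.2,0,0,0,0,-0.25,0.3],[-0.2,0,0,0,0,-0.25,0.3],[-0.2,0,0,0,0,-0.25,0.3],[-0.2,0,0,0,0,-0.25,0.3],[-0.2,0,0,0,0,-0.25,0.3],[-0.2,0,0,0,0,-0.25,0.3],[-0.2,0,0,0,0,-0.25,0.3]])

```text
clock: 5.85
eef_pos: [465.4, 1.6, 37.3]
tcp_rot: [-1.0, 1.571, -2.595]
contact_force: [0.1, -0.0, -0.7]
opening: 0.3
```

Run:
```python
from h import *
togo([464,30,38],-.023)
p,d=r.grab_frame('wrist');cv2.imwrite('pics/w4.png',p[:,:,::-1])
```

```text
clk 5.85 tcp [465.4   1.6  37.3] F [ 0.1 -0.  -0.7] op 0.3 turn [-0.04  0.    0.  ] shift(cur tool,cm) [-0.07 -0.21 -2.84] world mm [-1.4 28.4  0.7] shift(goal) [-0.07 -0.21 -2.84]
```

View pics/w4.png

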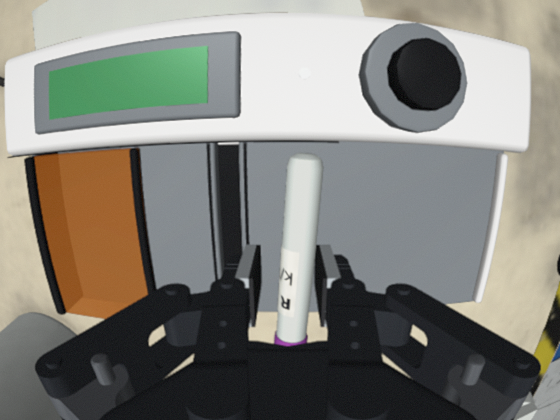

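jog_arm(series=[[0,0,0,0,0,0,0.28],[0,0,0,0,0,0,0.26],[0,0,0,0,0,0,0.24],[0,0,0,0,0,0,0.22],[0,0,0,0,0,0,0.21],[0,0,0,0,0,0,0.2],[0,0,0,0,0,0,0.19],[0,0,0,0,0,0,0.19],[0,0,0,0,0,0,0.19]])

```text
clock: 6.8
eef_pos: [465.4, 1.3, 37.3]
tcp_rot: [0.973, 1.571, -0.621]
contact_force: [0.6, -0.1, 0.2]
opening: 0.188
```

Run:
```python
from h import *
togo([464,30,38],-.023)
p,d=r.grab_frame('wrist');cv2.imwrite('pics/w5.png',p[:,:,::-1])
```

```text
clk 6.8 tcp [465.4   1.3  37.3] F [ 0.6 -0.1  0.2] op 0.188 turn [-0.06  0.   -0.  ] shift(cur tool,cm) [-0.07 -0.21 -2.86] world mm [-1.4 28.7  0.7] shift(goal) [-0.07 -0.21 -2.86]
```

View pics/w5.png

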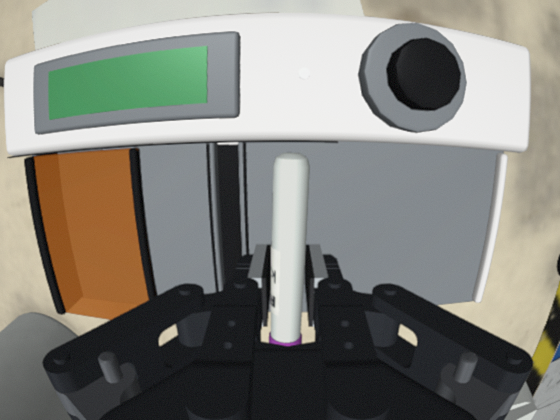

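Run:
```python
from h import *
Rt,t,s=toolR()
for u,z in [((215,165),34),((243,165),34),((215,265),34),((243,265),34),((290,170),42),((287,320),42),((275,230),42),((306,230),42)]:
    print(u,wray(u,z,Rt,t).round(1))
print(wproj([[465,1.3,42],[515,0,42],[515,27,34],[460,28,34]],Rt,t).round(0))
```

```text
(215, 165) [[513.7  33.   34. ]]
(243, 165) [[513.3  19.9  34. ]]
(215, 265) [[463.6  37.2  34. ]]
(243, 265) [[463.6  22.9  34. ]]
(290, 170) [[511.6  -1.4  42. ]]
(287, 320) [[435.7   1.6  42. ]]
(275, 230) [[484.6   5.9  42. ]]
(306, 230) [[484.3  -8.1  42. ]]
[[286. 269.]
 [287. 162.]
 [227. 162.]
 [233. 271.]]
```

jog_arm(series=[[0,0,0,0,0,0,0.21],[0,0,0,0,0,-0.1,0.22],[0,0,0,0,0,-0.2,0.22],[0,0,0,0,0,-0.25,0.22],[0,0,0,0,0,-0.25,0.22],[0,0,0,0,0,-0.25,0.22],[0,0,0,0,0,-0.25,0.22],[0,0,0,0,0,-0.25,0.22],[0,0,0,0,0,-0.2,0.22],[0,0,0,0,0,-0.1,0.22],[0,0,0,0,0,0,0.22]])

```text
clock: 7.95
eef_pos: [465.9, 20.0, 37.3]
tcp_rot: [1.873, 1.571, 0.279]
contact_force: [-0.5, -0.3, 0.1]
opening: 0.221
```

Run:
```python
from h import *
togo([464,30,38],-.023)
p,d=r.grab_frame('wrist');cv2.imwrite('pics/w6.png',p[:,:,::-1])
```

```text
clk 7.95 tcp [465.9  20.   37.3] F [-0.5 -0.3  0.1] op 0.221 turn [-0.05 -0.   -0.  ] shift(cur tool,cm) [-0.07 -0.21 -1.  ] world mm [-1.9 10.   0.7] shift(goal) [-0.07 -0.21 -1.  ]
```

View pics/w6.png

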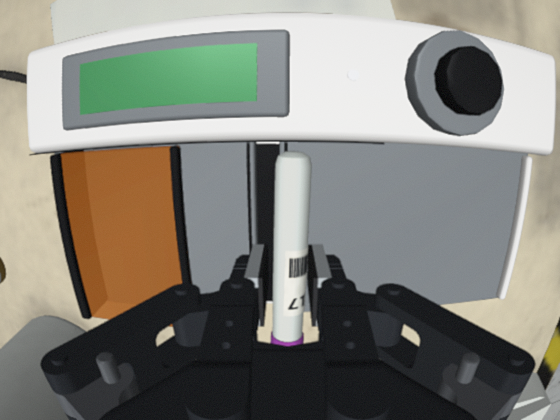

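jog_arm(series=[[0,0,0,0,0,-0.1,0.24],[0,0,0,0,0,-0.1,0.26],[0,0,0,0,0,-0.15,0.28],[0,0,0,0,0,-0.15,0.3],[0,0,0,0,0,-0.15,0.3],[0,0,0,0,0,-0.15,0.3],[0,0,0,0,0,-0.1,0.3],[0,0,0,0,0,0,0.3],[0,0,0,0,0,0,0.3]])

```text
clock: 8.9
eef_pos: [466.1, 28.9, 37.3]
tcp_rot: [-1.099, 1.571, -2.694]
contact_force: [0.1, -0.0, 0.6]
opening: 0.296
```

Run:
```python
from h import *
togo([464,31,38],-.023)
p,d=r.grab_frame('wrist');cv2.imwrite('pics/w7.png',p[:,:,::-1])
```

```text
clk 8.9 tcp [466.1  28.9  37.3] F [ 0.1 -0.   0.6] op 0.296 turn [-0.05  0.    0.  ] shift(cur tool,cm) [-0.07 -0.21 -0.21] world mm [-2.1  2.1  0.7] shift(goal) [-0.07 -0.21 -0.21]
```

View pics/w7.png

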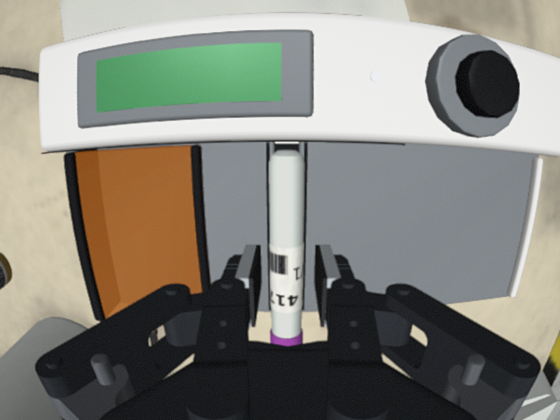

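jog_arm(series=[[0,0,0,-0.3,0,0,0.3],[0,0,0,-1,0,0,0.3],[0,0,0,-3,0,0,0.3],[0,0,0,-3,0,0,0.2],[0,0,0,-3,0,0,0.1],[0,0,0,0,0,0,0],[0,0,0,0,0,0,0]])

```text
clock: 9.65
eef_pos: [466.6, 28.9, 141.4]
tcp_rot: [1.653, 1.568, 0.058]
contact_force: [-0.1, 0.1, -1.4]
opening: 0.0
```

Run:
```python
from h import *
togo([464,31,38],-.023)
Rt,t,s=toolR()
p,d=r.grab_frame('wrist');cv2.imwrite('pics/w8.png',cv2.resize(p[60:320,60:460,::-1],None,fx=2,fy=2,interpolation=cv2.INTER_CUBIC));np.savez('pics/w8.npz',p=p,R=Rt,t=t,d=d)
p,d=r.grab_frame('scene');cv2.imwrite('pics/s8.png',cv2.resize(p[160:280,170:300,::-1],None,fx=5,fy=5))
```

```text
clk 9.65 tcp [466.6  28.9 141.4] F [-0.1  0.1 -1.4] op 0.0 turn [-0.06 -0.01 -0.13] shift(cur tool,cm) [10.34 -0.29 -0.21] world mm [  -2.6    2.1 -103.4] shift(goal) [10.34 -0.26 -0.21]
```

View pics/w8.png

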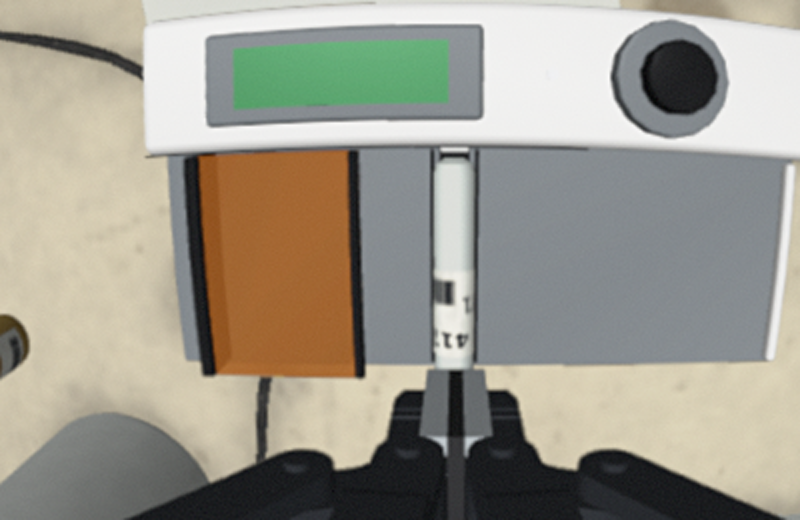

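View pics/s8.png

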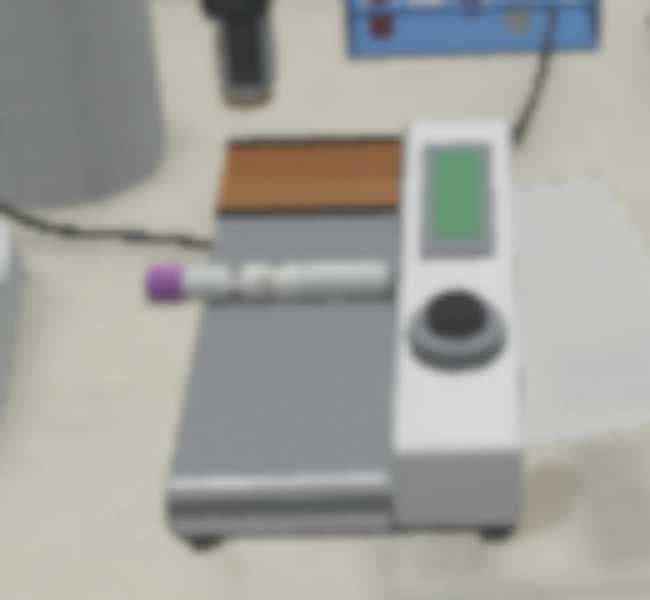

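Run:
```python
from h import *
z=np.load('pics/w8.npz');Rt,t=z['R'],z['t']
for nm,u,zz in [('wall out top',(193,265),59),('wall in top',(207,265),59),('slotL',(433,265),34),('slotR',(477,265),34),('roofedge',(355,265),55),('key',(680,77),75),('keyL',(642,77),75),('keyR',(718,77),75),('tubetip',(455,158),40)]:
    print(nm,wray((u[0]/2+60-.25,u[1]/2+60-.25),zz,Rt,t).round(1))
togo([480,150,141],-.023)
```

```text
wall out top [[486.6 126.2  59. ]]
wall in top [[486.4 120.4  59. ]]
slotL [[478.6  36.8  34. ]]
slotR [[478.2  19.5  34. ]]
roofedge [[483.8  64.4  55. ]]
key [[549.8 -47.6  75. ]]
keyL [[549.2 -34.3  75. ]]
keyR [[550.7 -61.5  75. ]]
tubetip [[520.7  27.2  40. ]]
clk 9.75 tcp [465.5  28.8 139.9] F [-0.6 -0.7  0.1] op -0.0 turn [-0.06  0.    0.05] shift(cur tool,cm) [ -0.12   1.16 -12.15] world mm [ 14.5 121.2   1.1] shift(goal) [ -0.11   1.17 -12.15]
```

jog_arm(series=[[0,0,0,0,0.3,-2,0],[0,0,0,0,0.3,-3,0],[0,0,0,0,0.3,-3,0],[0,0,0,0,0.3,-3,0],[0,0,0,0,0,-1.3,0],[0,0,0,3,0,0,0],[0,0,0,3,0,0,0],[0,0,0,2,0,0,0],[0,0,0,1.5,0,0,0],[0,0,0,0,0,0,0]])

```text
clock: 10.75
eef_pos: [478.7, 150.5, 42.8]
tcp_rot: [-1.222, 1.565, -2.817]
contact_force: [0.7, 0.3, -0.2]
opening: -0.001
```

Run:
```python
from h import *
togo([480,76.5,45],-.023)
p,d=r.grab_frame('wrist');cv2.imwrite('pics/w9.png',p[:,:,::-1])
p,d=r.grab_frame('scene');cv2.imwrite('pics/s9.png',cv2.resize(p[130:280,140:330,::-1],None,fx=4,fy=4))
```

```text
clk 10.75 tcp [478.7 150.5  42.8] F [ 0.7  0.3 -0.2] op -0.001 turn [-0.06  0.11  0.3 ] shift(cur tool,cm) [-0.21  0.3   7.39] world mm [  1.3 -74.    2.2] shift(goal) [-0.22  0.3   7.39]
```

View pics/w9.png

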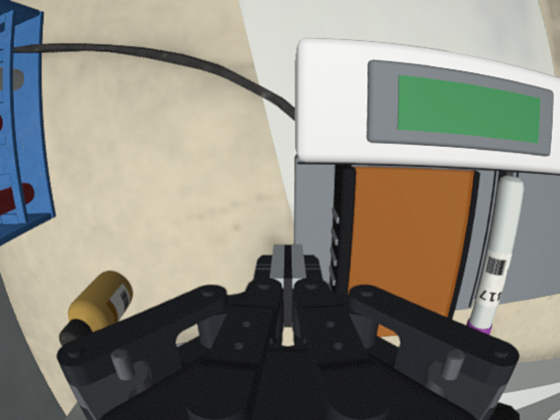

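View pics/s9.png

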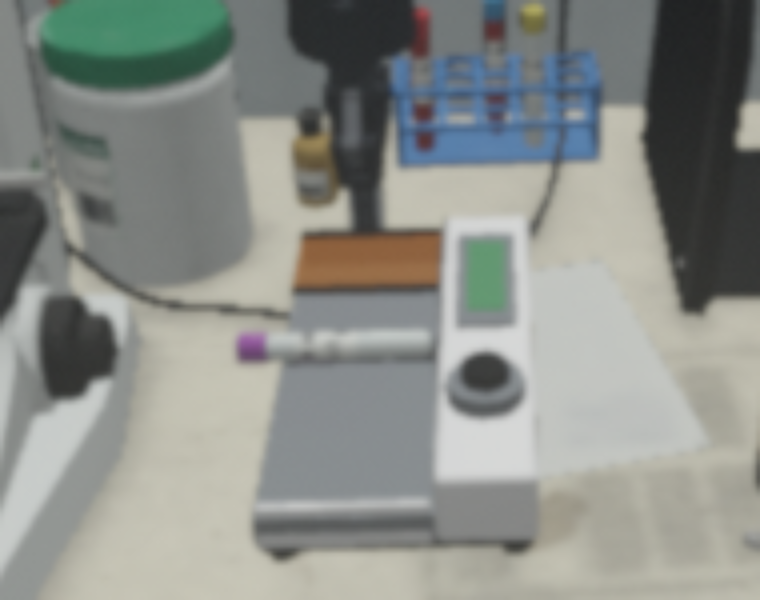

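jog_arm(series=[[0,0,0,-0.2,0,0.2,0],[0,0,0,0,0,0.3,0],[0,0,0,0,0,0.4,0],[0,0,0,0,0,0.4,0],[0,0,0,0,0,0.4,0],[0,0,0,0,0,0.4,0],[0,0,0,0,0,0.4,0],[0,0,0,0,0,0.4,0],[0,0,0,0,0,0.4,0],[0,0,0,0,0,0.4,0],[0,0,0,0,0,0.4,0],[0,0,0,0,0,0.4,0],[0,0,0,0,0,0.4,0],[0,0,0,0,0,0.4,0],[0,0,0,0,0,0.4,0],[0,0,0,0,0,0.4,0],[0,0,0,0,0,0,0]])

```text
clock: 12.55
eef_pos: [479.2, 89.9, 47.2]
tcp_rot: [-1.109, 1.57, -2.704]
contact_force: [0.2, -0.2, -0.8]
opening: 0.004
```

Run:
```python
from h import *
togo([480,76.5,45],-.023)
p,d=r.grab_frame('wrist');cv2.imwrite('pics/w10.png',p[:,:,::-1])
```

```text
clk 12.55 tcp [479.2  89.9  47.2] F [ 0.2 -0.2 -0.8] op 0.004 turn [-0.08  0.02  0.04] shift(cur tool,cm) [0.22 0.11 1.34] world mm [  0.8 -13.4  -2.2] shift(goal) [0.22 0.11 1.34]
```

View pics/w10.png

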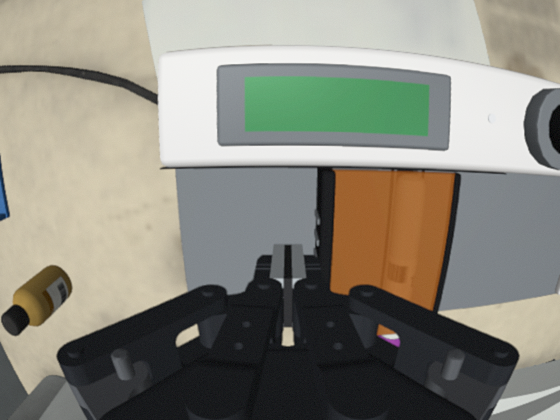

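jog_arm(series=[[0,0,0,0.1,0,0.2,0],[0,0,0,0,0,0.2,0],[0,0,0,0,0,0.2,0],[0,0,0,0,0,0.2,0],[0,0,0,0,0,0.2,0]])

```text
clock: 13.1
eef_pos: [479.1, 80.4, 46.2]
tcp_rot: [-1.589, 1.57, 3.099]
contact_force: [-1.2, 2.3, -0.5]
opening: -0.001
```

jog_arm(series=[[0,0,0,0,0,0.15,0],[0,0,0,0,0,0.15,0]])

```text
clock: 13.3
eef_pos: [479.0, 77.4, 46.2]
tcp_rot: [-1.468, 1.57, -3.063]
contact_force: [-1.0, 1.9, -1.1]
opening: 0.001
```

jog_arm(series=[[0,0,0,0,0,0.1,0],[0,0,0,0,0,0.1,0]])

```text
clock: 13.5
eef_pos: [479.1, 76.2, 46.3]
tcp_rot: [-2.992, 1.569, 1.695]
contact_force: [-1.5, 12.5, -1.0]
opening: 0.002
```

jog_arm(series=[[0,0,0,0,0,0.05,0],[0,0,0,0,0,0,0]])

```text
clock: 13.7
eef_pos: [479.1, 76.2, 46.3]
tcp_rot: [-3.082, 1.569, 1.605]
contact_force: [-2.0, 12.6, -0.7]
opening: -0.0
```

jog_arm(series=[[0,0,0,0,0,-0.3,0],[0,0,0,0,0,-1.5,0],[0,0,0,-3,0,0,0],[0,0,0,-4,0,0,0],[0,0,0,-4,0,0,0],[0,0,0,0,0,0,0]])

```text
clock: 14.3
eef_pos: [483.0, 93.5, 161.1]
tcp_rot: [1.724, 1.562, 0.13]
contact_force: [-0.1, -0.8, -0.4]
opening: 0.0
```

Run:
```python
from h import *
togo([550,-48.5,120],-.023)
Rt,t,s=toolR()
p,d=r.grab_frame('wrist');cv2.imwrite('pics/w11.png',p[:,:,::-1]);np.savez('pics/w11.npz',p=p,R=Rt,t=t,d=d)
```

```text
clk 14.3 tcp [483.   93.5 161.1] F [-0.1 -0.8 -0.4] op 0.0 turn [-0.05 -0.08 -0.49] shift(cur tool,cm) [ 4.15  7.   14.04] world mm [  67.  -142.   -41.1] shift(goal) [ 4.11  7.03 14.04]
```

View pics/w11.png

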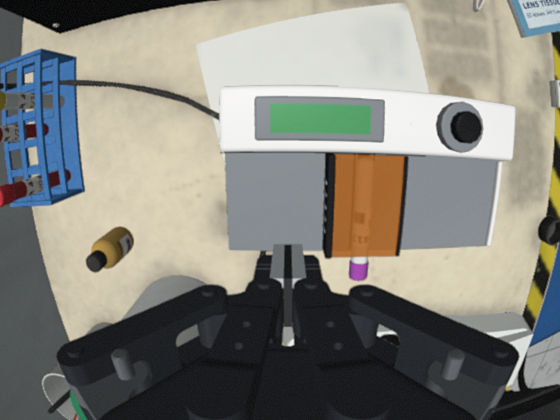

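jog_arm(series=[[0,0,0,0,1,2,0],[0,0,0,0,1.5,3,0],[0,0,0,0,1.5,3,0],[0,0,0,0,1.5,3,0],[0,0,0,1,1.5,3,0],[0,0,0,2.5,0,0,0],[0,0,0,2,0,0,0],[0,0,0,0,0,0,0],[0,0,0,0,0,0,0]])

```text
clock: 15.25
eef_pos: [545.5, -48.6, 100.5]
tcp_rot: [-1.552, 1.569, 3.136]
contact_force: [1.0, 0.4, 0.2]
opening: -0.003
```

Run:
```python
from h import *
togo([550,-49,75],-.023)
Rt,t,s=toolR()
p,d=r.grab_frame('wrist');cv2.imwrite('pics/w12.png',p[:,:,::-1]);np.savez('pics/w12.npz',p=p,R=Rt,t=t,d=d)
p,d=r.grab_frame('scene');cv2.imwrite('pics/s12.png',cv2.resize(p[130:280,140:330,::-1],None,fx=4,fy=4))
```

```text
clk 15.25 tcp [545.5 -48.6 100.5] F [1.  0.4 0.2] op -0.003 turn [-0.05  0.    0.13] shift(cur tool,cm) [2.55 0.46 0.03] world mm [  4.5  -0.4 -25.5] shift(goal) [2.55 0.45 0.03]
```

View pics/w12.png

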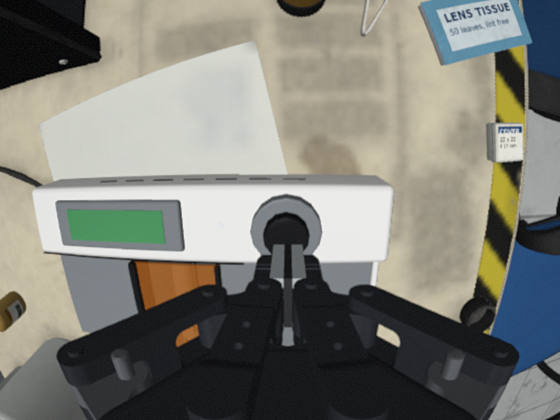

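View pics/s12.png

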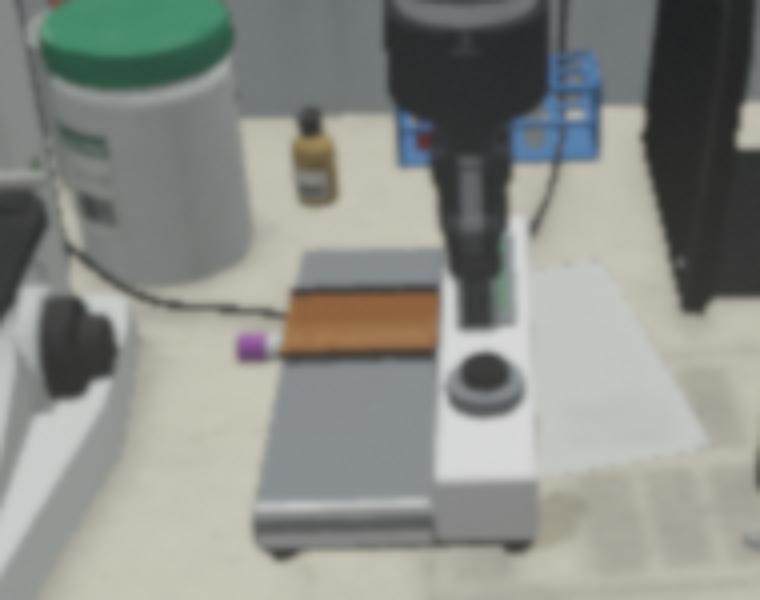

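jog_arm(series=[[0,0,0,1,0.5,0,0],[0,0,0,0.7,0,0,0],[0,0,0,0.3,0,0,0],[0,0,0,0,0,0,0]])

```text
clock: 15.75
eef_pos: [550.7, -48.6, 80.6]
tcp_rot: [-1.616, 1.57, 3.073]
contact_force: [-0.7, 0.3, 0.1]
opening: -0.004
```

jog_arm(series=[[0,0,0,0.2,0,0,0],[0,0,0,0.2,0,0,0]])

```text
clock: 15.95
eef_pos: [551.4, -48.7, 77.4]
tcp_rot: [1.501, 1.57, -0.094]
contact_force: [-0.9, 0.8, 3.4]
opening: 0.003
```

jog_arm(series=[[0,0,0,0.15,0,0,0],[0,0,0,0.15,0,0,0]])

```text
clock: 16.15
eef_pos: [551.4, -48.7, 74.5]
tcp_rot: [1.618, 1.57, 0.023]
contact_force: [-1.1, 0.3, 3.2]
opening: -0.0
```

jog_arm(series=[[0,0,0,0.15,0,0,0],[0,0,0,0,0,0,0]])

```text
clock: 16.35
eef_pos: [551.4, -48.7, 72.8]
tcp_rot: [1.551, 1.57, -0.044]
contact_force: [-0.9, -0.5, 4.5]
opening: 0.005
```

jog_arm(series=[[0,0,0,0.1,0,0,0],[0,0,0,0,0,0,0]])

```text
clock: 16.55
eef_pos: [551.4, -48.7, 72.1]
tcp_rot: [1.59, 1.57, -0.005]
contact_force: [-1.2, -0.2, 6.0]
opening: 0.001
```

jog_arm(series=[[0,0,0,0.1,0,0,0],[0,0,0,0,0,0,0]])

```text
clock: 16.75
eef_pos: [551.5, -48.7, 71.9]
tcp_rot: [1.573, 1.57, -0.021]
contact_force: [-4.4, 0.9, 16.0]
opening: -0.0
```

jog_arm(series=[[0,0,0,0.05,0,0,0],[0,0,0,0,0,0,0],[0,0,0,0,0,0,0]])

```text
clock: 17.05
eef_pos: [551.5, -48.7, 71.8]
tcp_rot: [1.495, 1.57, -0.099]
contact_force: [-6.4, 0.7, 20.8]
opening: -0.004
```

jog_arm(series=[[0,0,0,-0.3,0,0,0],[0,0,0,-0.5,0,0,0],[0,0,0,-1,0,0,0],[0,0,0,-3,0,0,0],[0,0,0,-4,0,0,0],[0,0,0,-4,0,0,0],[0,0,0,0,-3,0,0],[0,0,0,0,-3,0,0],[0,0,0,0,0,0,0]])

```text
clock: 17.95
eef_pos: [487.5, -47.1, 198.4]
tcp_rot: [-1.612, 1.568, 3.076]
contact_force: [0.8, -0.5, 0.4]
opening: 0.002
```

Run:
```python
from h import *
togo([550,-49,75],-.023)
Rt,t,s=toolR()
p,d=r.grab_frame('wrist');cv2.imwrite('pics/w13.png',p[:,:,::-1]);np.savez('pics/w13.npz',p=p,R=Rt,t=t,d=d)
p,d=r.grab_frame('scene');cv2.imwrite('pics/s13.png',p[:,:,::-1]);cv2.imwrite('pics/s13c.png',cv2.resize(p[150:280,170:310,::-1],None,fx=5,fy=5))
```

```text
clk 17.95 tcp [487.5 -47.1 198.4] F [ 0.8 -0.5  0.4] op 0.002 turn [-0.07 -0.01  0.16] shift(cur tool,cm) [12.32  6.28  0.04] world mm [  62.5   -1.9 -123.4] shift(goal) [12.34  6.25  0.05]
```

View pics/w13.png

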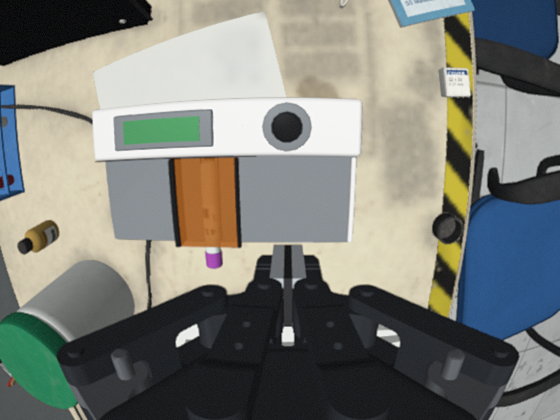

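View pics/s13c.png

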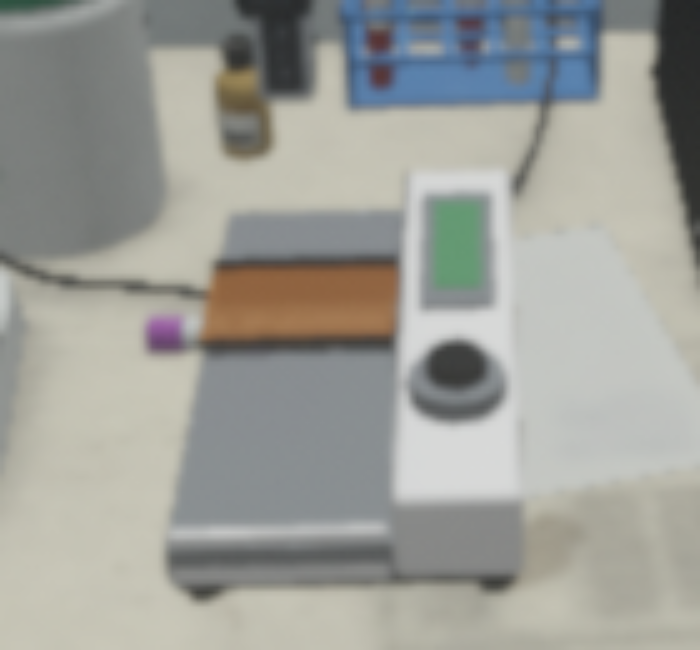

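View pics/s13.png

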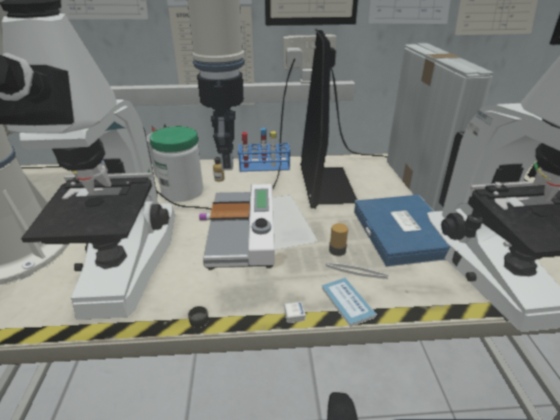

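Run:
```python
from h import *
z=np.load('pics/w13.npz');Rt,t=z['R'],z['t']
for nm,u,zz in [('wall out top',(171.5,200),59),('roofedge',(240.5,200),55),('tubecap',(213,265),41)]:
    print(nm,wray(u,zz,Rt,t).round(1))
r.sign_off()
```

```text
wall out top [[487.2  60.6  59. ]]
roofedge [[484.5  -4.7  55. ]]
tubecap [[412.5  31.1  41. ]]
the job is handed in; nothing more can be done
```

The job is done and handed in at about 18 s of the 64 s allowed. I have no verdict, only my own checks.

- **Tube:** I rolled it along the bed between loosely spaced fingertips, without lifting it. Partway along it had turned out of line with the pads, so I closed the fingers lightly to straighten it. In the wrist picture it then lay between the two index lines, in the slot; I judged the drop from the pictures and did not measure its height.
- **Shade:** I pushed it with the closed fingertips until it reached a firm stop, about 12.5 N against about 2 N while sliding. The wall's outer face then measured y ≈ 61 mm and the roof edge ≈ -5 mm, against about 62 and -4 mm expected for fully home.
- **Read key:** I pressed it only after the shade was home. It went down to a hard stop, about 21 N at the end, and looked fully up again in the last pictures.
- **Surroundings:** In the last pictures the small objects were where they started, and the arm was clear above the reader, touching nothing.

**Disagreements:** The scene camera placed the reader 3–5 mm off in y from the other two cameras, so I relied mainly on the wrist view. The key top measured about 75 mm high in the images, but contact came at about 78 mm.

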